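# Take the adapter basket off its hooks

### The arm

A 6-joint arm with a two-finger parallel gripper is mounted at the origin on the work surface. World frame = base frame: x ahead of the robot, y to its left, z up, the work surface at z = 0. Lengths are in m, angles in degrees, forces in N, time in s.
With the tool pointing down it reaches from about 0.4 to 0.825 m from the base axis. Payload 7 kg.
Tool frame: the origin (TCP) lies midway between the tips of the shut fingers; the grasp point (between the pads) lies 19 mm behind it; z points along the fingers, y is the direction in which the jaws open and shut (so a half turn about z gives the same grasp; the last joint's range is limited). The gripper opens to 88 mm and grips with 3 to 60 N. Pads are 19 mm wide; open, the fingers measure 130 mm over their backs; the gripper's body (78 mm by 193 mm) begins 47 mm behind the grasp point.
Start: joints at [-47.263, 20.546, 0.682, 0, -70.136, -16.507], TCP at [0.298, -0.605, 0.227] pointing down, gripper open.
Joint ranges: [-176.03, 176.03], [-82.01, 121.73], [-58.28, 71.71], [-173.87, 95.51], [-174.79, -0.11], [-173.66, 173.66]. Speed limits (degrees/s): [136.94, 136.94, 172.46, 180, 180, 180].

### API

Orientations are given as a 3x3 rotation matrix whose columns are the frame's x, y, z axes.
In Python, from rig import robot gives the robot as it stands. Calls block until the motion is done:
- robot.goto(position, orientation): joint-space move of the TCP to a pose.
- robot.servo_line(position, ori=None, speed=0.15): straight line of the TCP; ori=None keeps the orientation; speed is the mean speed in m/s.
- robot.movej(angles): joint-space move.
- robot.move_gripper(opening): opening from 0.0 (shut) to 1.0 (fully open); the grip force is fixed at half the most; returns when the fingers have stopped.
- robot.dwell(seconds).
- robot.ik(position, orientation): joint angles nearest the present ones, or None.
- robot.grab_frame(name): name is "scene" or "top" or "wrist"; returns (picture, depth): 384x512x3 uint8, red, green, blue; 384x512 float32, m along the optical axis (not along the pixel's ray), 0 where there is no reading.
- robot.camera_info(name): a dict with "vfov" (degrees; the focal length in pixels is half the picture's height over the tangent of half this angle, whatever the lens; pixels are square), "cx", "cy" (the principal point, pixels), "view" (4x4, takes a point from world to camera coordinates); the wrist camera has in their place "T_tool_cam" (4x4, takes a point from camera to tool coordinates, whose origin is the TCP and whose axes are the flange's). Camera axes: x right, y down, z forward; pixel columns grow to the right and rows downward; lengths in m; the calibration is good to about 2 mm. A picture is of the moment at which its call begins: read the wrist's pose just before it. camera_info takes no time and is no camera call.
A pose or a line that the arm cannot do raises robot.Unreachable and nothing moves.
- robot.job_done(): hands the job in, once; it reports no verdict.
Readings, each from a call of its own:
- robot.read_t(): time.
- robot.read_qpos(): joint angles.
- robot.read_qvel(): joint speeds.
- robot.read_effort(): joint torques, N m.
- robot.read_position(): TCP position.
- robot.read_tcp_rot(): TCP orientation.
- robot.read_force(): force on the tool from outside, world axes, zero at the start.
- robot.read_ft_torque(): the same for the moment, N m.
- robot.read_grip_width(): opening from 0.0 (shut) to 1.0 (fully open).
Only numpy, scipy, OpenCV 4.12 (cv2) and the standard library are available. Lean on these libraries where they do the work, as an engineer would, in place of code of your own. Each camera call takes 0.05 s, during which the arm holds its last target. There are 200 camera calls.

### The job

The adapters in the deep wire basket are wanted for the next calibration: unhook that basket from its stand by lifting it past the upturned hook tips before drawing it away, and set it down in the middle of the black rubber mat, keeping it upright all the way and not letting it drop. Leave the shallow basket hanging where it is.

Things in the scene. Friction and masses are not known exactly. Their poses are not given: they have to be found in the camera images.
- deep_basket: Deep steel wire basket, 80 (x) x 130 (y) x 60 mm, 0.25-0.5 kg. Origin: centre of underside, z up. Straight 8 mm handle bar along y, axis 150 mm above the origin; black sleeve 16 (x) x 44 (y) x 18 mm on its middle: pinch this across x, from above. Starts hanging by the bar on stand_deep's two hooks, axes as the stand's, underside 28 mm above the bench, on the left or the right.
- shallow_basket: Bystander: a like basket, 80 x 130 mm, but only 26 mm deep, with its handle bar 110 mm above its underside, hanging on the other, identical stand. To be left hanging. Origin: centre of its underside, z up.
- stand_deep: Fixed stand of the deep basket. Origin: under its foot's centre, bench level; hooks point to its -x. Post at origin, 200 mm high. Two 8 mm hook bars at y = +-40 mm run to -x at 200 mm height, dip to a seat at x = -95 (bar axis 170 high), turn up to tips at x = -120, tops 210 high. The handle bar comes off if raised 36-75 mm (best 55; higher, the basket rim meets the hooks), then drawn 90 mm to -x.
- mat: A flat square black rubber mat, 210 x 210 x 4 mm, fixed on the bench between the stands and the robot. Origin: centre of its underside, at bench level; its top is 4 mm higher. The basket is to stand on its middle, turned as you like.
Things that resemble listed ones, but are neither listed nor needed, are in the scene too. What is shaped like the deep_basket but blue or yellow is not meant.

How it is judged (in metres and radians):
On the way:
1. the deep basket is raised by 30 mm or more from its hanging place, over its stand's hooks (z of deep_basket in the frame of stand_deep above 0.0585 m and horizontal distance between deep_basket and stand_deep below 0.14 m), for 0.05 s.
At the end, for the whole second after the job is handed in: The deep basket stands at rest on the mat, its underside on the mat's top, upright within about 6 degrees, its middle within 30 mm of the mat's middle; the shallow basket still hangs on its stand, within 30 mm of where it was (horizontal distance between deep_basket and mat below 0.03 m and height (world z) of deep_basket between 0 and 0.01 m and angle between deep_basket's own z axis and vertical below 0.1 rad and linear speed of deep_basket below 0.02 m/s and angular speed of deep_basket below 0.2 rad/s and distance of shallow_basket from where it was at the start of the episode below 0.03 m); the robot touches nothing.
It fails at once if the deep basket is tilted by more than 30 degrees (angle between deep_basket's own z axis and vertical above 0.52 rad).
It fails at once if the deep basket is let fall: it touches nothing while more than 20 mm above the mat (distance of deep_basket from where it was at the start of the episode above 0.03 m and height (world z) of deep_basket above 0.024 m and contact force between deep_basket and anything else below 0.02 N).
It fails at once if the shallow basket is moved by more than 30 mm (distance of shallow_basket from where it was at the start of the episode above 0.03 m).
It also fails if it takes over 40 s, if anything falls off the work surface, if the arm or the gripper's body presses on something with over 40 N, if the wrist force passes 120 N, or if a joint passes its speed limit or range.

## Working session

There is one attempt and no reset: what is moved stays moved. The work goes in short steps, each a Python script; the robot and the scene stay as the last script left them, time stands still between calls to the robot, and variables do not carry over. Pictures are saved under pics/ and viewed, on a budget of 10 in all, crops included, one or two more only if the job needs it, and the job is handed in when it is done.

```bash
ls && mkdir -p pics
cat > h.py <<'E'
import numpy as np, cv2
from rig import robot
def cloud(name):
    im,d=robot.grab_frame(name); c=robot.camera_info(name)
    f=192/np.tan(np.radians(c["vfov"])/2)
    v,u=np.mgrid[:384,:512]
    P=np.stack([(u-c["cx"])*d/f,(v-c["cy"])*d/f,d],-1)
    T=np.linalg.inv(np.array(c["view"]))
    W=P@T[:3,:3].T+T[:3,3]; W[d<=0]=np.nan
    return im,d,W,T
def save(n,im): cv2.imwrite(f"pics/{n}.png",cv2.cvtColor(im,cv2.COLOR_RGB2BGR))
E
python3 - <<'E'
from h import *
a=cloud("top");b=cloud("scene")
np.savez("c.npz",ti=a[0],tW=a[2],tT=a[3],si=b[0],sW=b[2],sT=b[3])
im=np.vstack([a[0],b[0]]); save("a",cv2.resize(im,(400*2,600*2))if 0 else a[0]); save("b",b[0])
print(robot.camera_info("top"),robot.camera_info("scene"),robot.camera_info("wrist"),robot.read_t())
E
```

```text
pics
{'vfov': 45.80077601295713, 'cx': 257.2160856907994, 'cy': 192.8383066682626, 'view': array([[ 2.16142283e-02, -9.99762965e-01,  2.61494997e-03,
         1.33127306e-01],
       [-9.87410340e-01, -2.17569702e-02, -1.56676275e-01,
         4.59655810e-01],
       [ 1.56696031e-01,  8.04408137e-04, -9.87646550e-01,
         1.32240347e+00],
       [ 0.00000000e+00,  0.00000000e+00,  0.00000000e+00,
         1.00000000e+00]])} {'vfov': 55.77120889623667, 'cx': 258.47216884475, 'cy': 190.06626504627067, 'view': array([[ 0.45718623,  0.88929612, -0.01153938, -0.31448837],
       [ 0.54479174, -0.29028532, -0.7867251 , -0.15848727],
       [-0.7029813 ,  0.35339333, -0.61719564,  1.57892864],
       [ 0.        ,  0.        ,  0.        ,  1.        ]])} {'vfov': 70.42147580723156, 'cx': 259.0360216085781, 'cy': 187.55365564353323, 'T_tool_cam': array([[ 4.52223461e-05, -9.65173916e-01, -2.61609077e-01,
         7.01271142e-02],
       [ 9.99999851e-01,  1.86012013e-04, -5.13405745e-04,
         1.05847853e-03],
       [ 5.44188265e-04, -2.61609015e-01,  9.65173781e-01,
        -1.57723483e-01],
       [ 0.00000000e+00,  0.00000000e+00,  0.00000000e+00,
         1.00000000e+00]])} 0.1
```

View pics/a.png

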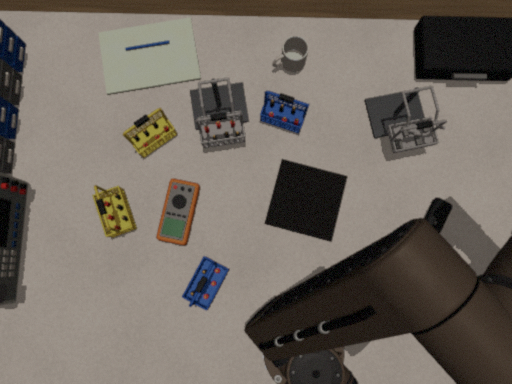

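View pics/b.png

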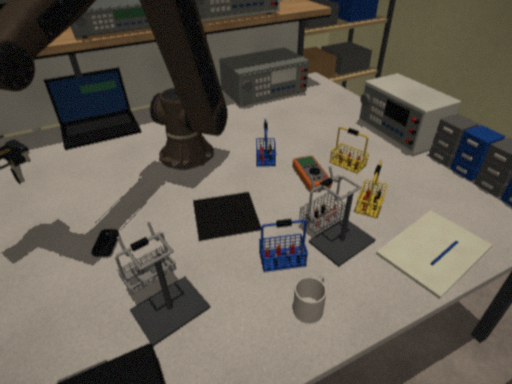

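Top view: the mat is at (307,199). There are two grey baskets on stands, at top px (222,128) (scene (325,210)) and top px (413,133) (scene (145,265)). The blue and yellow ones are decoys. I'll enlarge both grey ones to tell deep from shallow.

Run:
```python
from h import *
z=np.load("c.npz");t,s,tW,sW=z["ti"],z["si"],z["tW"],z["sW"]
f=lambda im,r,c:cv2.resize(im[r:r+100,c:c+130],(390,300),interpolation=cv2.INTER_CUBIC)
im=np.vstack([np.hstack([f(s,165,265),f(s,220,85)]),np.hstack([f(t,65,160),f(t,75,350)])])
save("c",np.clip(im*1.6,0,255).astype(np.uint8))
# mat
g=t.max(2); m=((g<45)&(np.abs(tW[...,2]-.004)<.01)).astype(np.uint8); m[:155]=0;m[245:]=0;m[:,:255]=0;m[:,355:]=0
c=max(cv2.findContours(m,0,2)[0],key=cv2.contourArea); hull=cv2.convexHull(c)
mm=np.zeros_like(m);cv2.fillConvexPoly(mm,hull,1)
P=tW[(mm>0)];P=P[np.isfinite(P[:,2])&(np.abs(P[:,2])<.02)]
print("mat",P.mean(0),np.median(P[:,2]),cv2.minAreaRect((P[:,:2]*1000).astype(np.float32)))
# heights near each basket, both views
for n,(r,cc,W) in {"T left":((75,155),(190,255),tW),"T right":((80,160),(360,450),tW),"S right":((165,265),(295,380),sW),"S left":((225,345),(105,215),sW)}.items():
    Q=W[r[0]:r[1],cc[0]:cc[1]].reshape(-1,3);Q=Q[np.isfinite(Q[:,2])&(Q[:,2]>.012)&(Q[:,2]<.25)]
    print(n,len(Q),np.histogram(Q[:,2],np.arange(0.01,.25,.02))[0])
    for lo,hi in((.16,.225),(.06,.12),(.02,.06)):
        q=Q[(Q[:,2]>lo)&(Q[:,2]<hi)]
        if len(q)>5: print(lo,len(q),np.percentile(q,[2,50,98],axis=0).round(3).tolist())
```

```text
mat [ 0.44341878 -0.00560534  0.00503817] 0.004999687692614607 ((444.9820251464844, -5.7917022705078125), (207.80548095703125, 207.10665893554688), 76.02238464355469)
T left 2695 [969 637 181 182  82  25  30  30 252 301   6]
0.16 580 [[0.625, 0.195, 0.166], [0.666, 0.263, 0.191], [0.744, 0.311, 0.21]]
0.06 379 [[0.595, 0.186, 0.06], [0.626, 0.261, 0.083], [0.734, 0.317, 0.111]]
0.02 852 [[0.598, 0.194, 0.025], [0.649, 0.257, 0.033], [0.732, 0.317, 0.059]]
T right 2798 [955  14 134 773 236  18  29  35 277 318   9]
0.16 619 [[0.606, -0.363, 0.167], [0.651, -0.294, 0.193], [0.732, -0.247, 0.209]]
0.06 1147 [[0.585, -0.376, 0.067], [0.63, -0.307, 0.077], [0.72, -0.242, 0.1]]
0.02 34 [[0.706, -0.294, 0.02], [0.721, -0.28, 0.034], [0.762, -0.251, 0.056]]
S right 3543 [854 978 489 360  79  80 103 127 232 241   0]
0.16 505 [[0.619, 0.195, 0.162], [0.667, 0.263, 0.189], [0.747, 0.309, 0.206]]
0.06 640 [[0.598, 0.122, 0.06], [0.67, 0.264, 0.079], [0.746, 0.517, 0.117]]
0.02 1616 [[0.37, 0.1, 0.022], [0.628, 0.321, 0.041], [0.764, 0.527, 0.059]]
S left 3363 [1135   77  171  791  275   70   59   67  368  350    0]
0.16 752 [[0.608, -0.367, 0.165], [0.65, -0.296, 0.188], [0.736, -0.246, 0.205]]
0.06 1255 [[0.587, -0.372, 0.068], [0.644, -0.313, 0.078], [0.734, -0.242, 0.113]]
0.02 280 [[0.369, -0.402, 0.021], [0.42, -0.378, 0.029], [0.734, -0.278, 0.056]]
```

View pics/c.png

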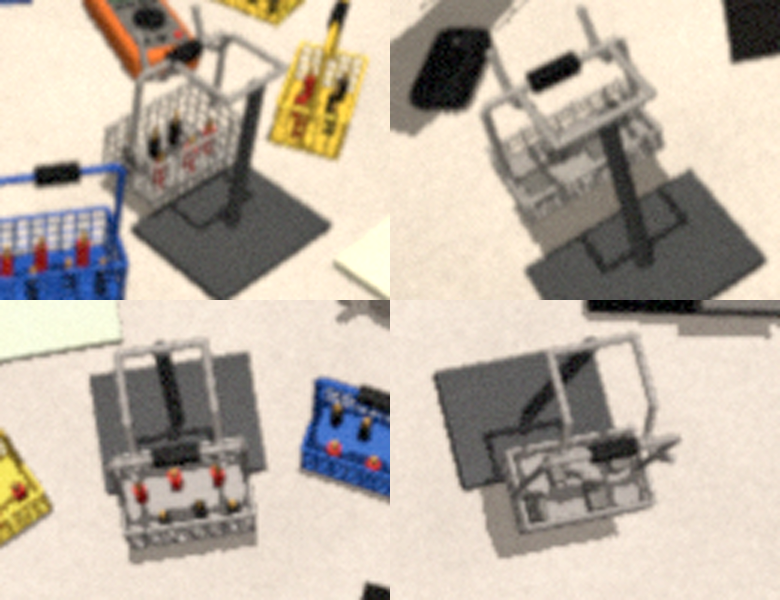

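Enlarged crop: the left-top basket (scene crop upper left) has tall walls, holds the red and black adapters and has its floor at about 0.03 m, so it is the deep one. The right one is shallow, with its floor at about 0.07 m. Next I measure the sleeve, bar, hooks and foot.

Run:
```python
from h import *
z=np.load("c.npz")
for n,I,W,r,c in(("T",z["ti"],z["tW"],(70,160),(185,255)),("S",z["si"],z["sW"],(165,265),(290,385))):
    im=I[r[0]:r[1],c[0]:c[1]].astype(int).max(2);w=W[r[0]:r[1],c[0]:c[1]]
    near=(w[...,0]>.57)&(w[...,0]<.8)&(w[...,1]>.15)&(w[...,1]<.36)
    sl=near&(im<60)&(w[...,2]>.165)&(w[...,2]<.205)&(w[...,0]<.69)
    q=w[sl];print(n,"sleeve",len(q),np.percentile(q,[3,50,97],axis=0).round(4).tolist(),q.mean(0).round(4),cv2.minAreaRect((q[:,:2]*1000).astype(np.float32)))
    b=near&(im>=60)&(w[...,2]>.16)&(w[...,2]<.25)
    q=w[b];print(" grey high n",len(q));
    A=q[np.argsort(q[:,0])]
    print(cv2.minAreaRect((q[:,:2]*1000).astype(np.float32)))
    # hook bars: straight tops, z .19-.21, x>.68
    h=q[(q[:,0]>.67)&(q[:,0]<.72)&(q[:,2]>.18)]
    ym=np.median(q[:,1])
    for k in(h[h[:,1]>.255],h[h[:,1]<=.255]):
        if len(k)>5: print(" hook",len(k),k.mean(0).round(4),"slope dy/dx",np.polyfit(k[:,0],k[:,1],1)[0].round(3))
    back=q[q[:,0]>.73]; print(" back",len(back),back.mean(0).round(4), np.polyfit(back[:,1],back[:,0],1).round(3))
    foot=near&(im<75)&(w[...,2]<.016); q=w[foot]
    print(" foot",len(q),np.median(q,axis=0).round(3),cv2.minAreaRect((q[:,:2]*1000).astype(np.float32)))
```

```text
T sleeve 115 [[0.6332, 0.2329, 0.1705], [0.6421, 0.2546, 0.1865], [0.6538, 0.2906, 0.1927]] [0.6424 0.255  0.1856] ((649.8640747070312, 253.58660888671875), (31.99325180053711, 127.61190795898438), 3.906510829925537)
 grey high n 430
((680.9594116210938, 261.1709899902344), (131.72349548339844, 130.5133056640625), 11.267196655273438)
 hook 53 [0.696  0.3021 0.204 ] slope dy/dx 0.196
 hook 58 [0.6936 0.2205 0.2014] slope dy/dx 0.175
 back 113 [0.7376 0.2621 0.2031] [-0.102  0.764]
 foot 981 [0.749 0.267 0.012] ((705.1524658203125, 264.4834289550781), (189.81719970703125, 165.39974975585938), 10.298469543457031)
S sleeve 60 [[0.6392, 0.2358, 0.177], [0.6486, 0.2559, 0.1851], [0.6548, 0.2745, 0.1879]] [0.648  0.2552 0.1838] ((646.9956665039062, 254.72305297851562), (14.731226921081543, 41.184627532958984), 6.318913459777832)
 grey high n 401
((683.4132080078125, 259.5173034667969), (129.77166748046875, 127.64994812011719), 9.696830749511719)
 hook 42 [0.6954 0.3017 0.2009] slope dy/dx 0.189
 hook 46 [0.6946 0.22   0.1987] slope dy/dx 0.219
 back 102 [0.7401 0.2627 0.1976] [-0.068  0.758]
 foot 1443 [0.744 0.26  0.011] ((704.531982421875, 262.9939270019531), (198.53622436523438, 171.9239501953125), 9.196317672729492)
```

Sleeve is at about (0.646, 0.2545, 0.178) and stand yaw at about +10°; the hook spacing measures 80 mm, as it should. The mat is at (0.444, -0.006), 208 mm square. I hover above the sleeve and refine with the wrist camera.

```bash
cat >> h.py <<'E'
def ori(yaw,s=1):  # tool down, jaws along stand x (sign s)
    c,n=np.cos(np.radians(yaw)),np.sin(np.radians(yaw))
    y=s*np.array([c,n,0]);z=np.array([0,0,-1.]);return np.column_stack([np.cross(y,z),y,z])
def wcloud():
    p,R=np.array(robot.read_position()),np.array(robot.read_tcp_rot())
    im,d=robot.grab_frame("wrist");c=robot.camera_info("wrist")
    f=192/np.tan(np.radians(c["vfov"])/2);v,u=np.mgrid[:384,:512]
    P=np.stack([(u-c["cx"])*d/f,(v-c["cy"])*d/f,d],-1);T=np.array(c["T_tool_cam"])
    W=(P@T[:3,:3].T+T[:3,3])@R.T+p;W[d<=0]=np.nan
    return im,W
E
python3 - <<'E'
from h import *
print(np.array(robot.read_tcp_rot()).round(2).tolist())
for s in(1,-1):
    for z in(.26,.16): print(s,z,robot.ik([.646,.2545,z],ori(10,s)))
best=min((s for s in(1,-1) if robot.ik([.646,.2545,.26],ori(10,s)) is not None),key=lambda s:abs(robot.ik([.646,.2545,.26],ori(10,s))[5]))
print("use",best)
p=robot.read_position()
robot.servo_line([p[0],p[1],.36],speed=.2)
robot.goto([.646,.2545,.28],ori(10,best))
im,W=wcloud();save("w1",im);np.savez("w.npz",im=im,W=W)
g=im.max(2);m=(g<60)&(W[...,2]>.165)&(W[...,2]<.2)
m=cv2.morphologyEx(m.astype(np.uint8),cv2.MORPH_OPEN,np.ones((3,3)))
n,l,st,_=cv2.connectedComponentsWithStats(m)
for k in range(1,n):
    if st[k,4]>40:
        q=W[l==k];q=q[q[:,2]>.18]
        print(st[k],np.median(q,axis=0).round(4),cv2.minAreaRect((q[:,:2]*1000).astype(np.float32)) if len(q)>5 else '')
print(robot.read_t(),robot.read_position(),robot.read_force())
E
```

```text
[[-0.9, -0.44, -0.0], [-0.44, 0.9, 0.0], [0.0, 0.0, -1.0]]
1 0.26 [ 37.53850862  21.42170283   6.3179776    0.         -74.89627476
 152.46149138]
1 0.16 [ 37.53850862  24.80713059  -1.69138019   0.         -63.50148922
 152.46149138]
-1 0.26 [ 37.53850862  21.42170283   6.3179776    0.         -74.89627476
 -27.53850862]
-1 0.16 [ 37.53850862  24.80713059  -1.69138019   0.         -63.50148922
 -27.53850862]
use -1
[254 168  16  45 652] [0.6441 0.2538 0.1866] ((643.5335693359375, 255.62518310546875), (14.451507568359375, 43.30135726928711), 9.754020690917969)
[162 178  16  18 193] [0.7312 0.2662 0.1885] ((732.673095703125, 266.89581298828125), (4.2035627365112305, 13.528417587280273), 45.0099983215332)
4.2167 [0.64625128 0.25380058 0.28010416] [ 0.46555702 -0.3305027   0.8666594 ]
```

View pics/w1.png

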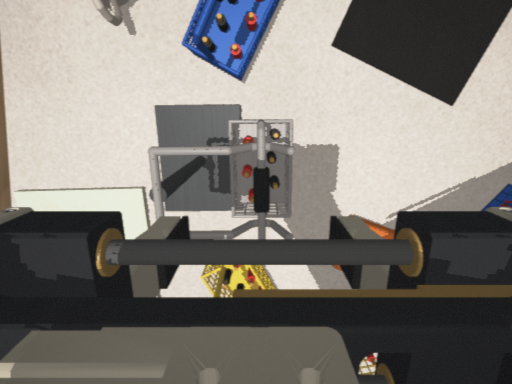

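The wrist view shows the sleeve at px (262,190), position (0.644, 0.2555), top z 0.187, yaw 9.8°, 14.5×43 mm. That agrees with the scene view. I descend, grip and lift 55 mm.

Run:
```python
from h import *
R=ori(9.8,-1);X,Y=.6445,.2553
robot.servo_line([X,Y,.24],R,speed=.1)
robot.servo_line([X,Y,.160],speed=.08)
print(robot.read_force(),robot.read_t())
robot.move_gripper(0.0)
print("w",robot.read_grip_width(),robot.read_force(),robot.read_position())
robot.servo_line([X,Y,.164],speed=.03);print(robot.read_force())
robot.servo_line([X,Y,.215],speed=.06)
robot.dwell(.2)
print("w",robot.read_grip_width(),robot.read_force(),robot.read_ft_torque(),robot.read_position(),robot.read_t())
im,d,W,T=cloud("scene");save("s2",cv2.resize(im[130:290,240:440],(600,480)))
```

```text
[-0.5228352   0.74180686 -0.33515559] 5.9167
w 0.17311378830803548 [-0.88949398  0.20979866  0.74859413] [0.64441469 0.25525745 0.1600156 ]
[ 0.19434797  0.24872981 -3.95129835]
w 0.17714757511783874 [-0.46658037 -0.01094998 -3.177075  ] [-0.0402838   0.0555301   0.03579248] [0.64434231 0.25521898 0.21449938] 8.525
```

View pics/s2.png

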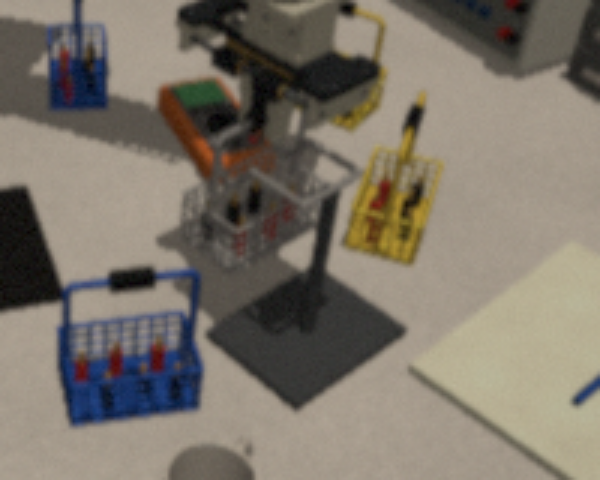

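The basket is lifted clear: 55 mm up, upright, about 3.5 N carried, and its shadow has separated. I draw it off, carry it to the mat and lower until contact.

Run:
```python
from h import *
R=ori(9.8,-1);d=R[:,1] # stand -x
p=np.array([.6445,.2553,.215])+.115*d
robot.servo_line(p.tolist(),speed=.08)
print("drawn",robot.read_force(),robot.read_grip_width(),robot.read_t())
M=[.445,-.0055]
robot.servo_line([*M,.215],speed=.12)
robot.servo_line([*M,.150],speed=.08)
robot.dwell(.2);f0=robot.read_force()[2];print("f0",f0,robot.read_grip_width())
im,_,W,_=cloud("scene");save("s3",cv2.resize(im[150:270,150:310],(640,480)))
z=.146
while z>.126:
    robot.servo_line([*M,z],speed=.03);f=robot.read_force()[2]
    if f>f0+1.5: break
    z-=.0015
print("z",z,f,robot.read_t())
```

```text
drawn [ 0.42057453  0.1033344  -4.22667033] 0.18314505077676196 10.1583
f0 -4.978377203578209 0.1795446905899408
z 0.13549999999999998 -2.423300726775499 15.6833
```

View pics/s3.png

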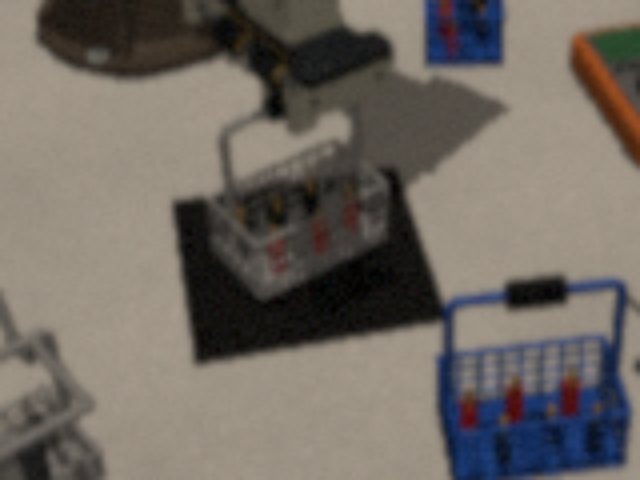

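Contact came at TCP z 0.1355; I had predicted 0.136. I go about 0.5 mm lower, release, retreat and check.

Run:
```python
from h import *
M=[.445,-.0055]
robot.servo_line([*M,.135],speed=.03);print(robot.read_force())
robot.move_gripper(1.0);print(robot.read_grip_width(),robot.read_force())
robot.servo_line([*M,.33],speed=.12)
R=np.array(robot.read_tcp_rot())
try: robot.goto([.35,-.45,.33],R)
except robot.Unreachable as e: print("unreach",e)
print(robot.read_force(),robot.read_t())
im,_,W,_=cloud("top");im2,_,W2,_=cloud("scene")
save("f",np.hstack([cv2.resize(im[80:260,180:440],(390,270)),cv2.resize(im2[150:330,90:350],(390,270))]))
for n,i,w in(("T",im,W),("S",im2,W2)):
    m=(i.max(2)<60)&(w[...,2]>.145)&(w[...,2]<.17)&(abs(w[...,0]-.445)<.06)&(abs(w[...,1])<.07)
    q=w[m];print(n,"sleeve",len(q),np.median(q,axis=0).round(4) if len(q) else '')
    b=(abs(w[...,0]-.445)<.09)&(abs(w[...,1])<.1)&(w[...,2]>.02)&(w[...,2]<.1)
    q=w[b];print(cv2.minAreaRect((q[:,:2]*1000).astype(np.float32)))
    k=(i.max(2)<60)&(w[...,2]>.165)&(w[...,2]<.2)&(abs(w[...,0]-.63)<.045)&(abs(w[...,1]+.31)<.06)
    print("shallow sleeve",w[k].mean(0).round(4))
z=np.load("c.npz")
for i,w in((z["ti"],z["tW"]),(z["si"],z["sW"])):
    k=(i.max(2)<60)&(w[...,2]>.165)&(w[...,2]<.2)&(abs(w[...,0]-.63)<.045)&(abs(w[...,1]+.31)<.06)
    print("before",w[k].mean(0).round(4))
```

```text
[-1.04287191 -0.23880037  4.47785076]
0.99765436511457 [-0.19227223 -0.38784198 -0.0507548 ]
[0.67254634 0.16661853 0.85902434] 20.625
T sleeve 93 [ 0.4446 -0.0054  0.1636]
((445.7253723144531, -6.4155731201171875), (82.14535522460938, 132.41018676757812), 10.281590461730957)
shallow sleeve [ 0.6305 -0.3065  0.1866]
S sleeve 58 [ 0.4523 -0.0079  0.1604]
((446.7740783691406, -4.993919372558594), (86.1435546875, 133.09445190429688), 9.695109367370605)
shallow sleeve [ 0.638  -0.307   0.1839]
before [ 0.6312 -0.3072  0.1865]
before [ 0.6388 -0.3078  0.1836]
```

View pics/f.png

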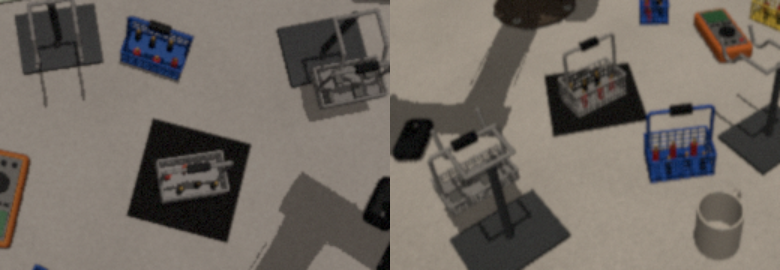

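The basket stands upright on the mat's middle (crop px (193,175)). The shallow one still hangs in place, and the robot is clear.

```bash
python3 -c "
from rig import robot
robot.job_done();print(robot.read_t())"
```

```text
the job is handed in; nothing more can be done
the job is handed in; nothing more can be done
```

I handed the job in with the deep basket standing upright on the mat. I lifted it 55 mm by its sleeve, drew it 115 mm off the hooks, carried it over, lowered it until the force showed contact, and released it.

- **Deep basket:** in the last top and scene pictures its outline is centred about 1–2 mm from the mat's middle. The sleeve top measured 0.160–0.164 m against 0.163 m expected.
- **Disagreement:** the sleeve's x differs by 8 mm between the views (0.4446 top, 0.4523 scene). I take this as the scene camera seeing the sleeve's side, since its sleeve reading at the shallow basket is off by about as much. It is well inside the 30 mm limit either way.
- **Shallow basket:** it still hangs, within about 1 mm of where it was.
- **Robot:** the arm was clear of everything, and about 20.6 s of the 40 s had been used just before hand-in. I viewed 7 pictures.

No check failed; the hand-in reports no verdict.

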